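# Set the gas manifold: regulator to the mark, needle valve two turns open

## Task

On the small gas manifold, turn the regulator's bar knob until the gauge pointer lines up with the set mark on the dial rim. Then close the handwheel valve all the way to its stop, back it off exactly two full turns, and finish still gripping the wheel's upright crank handle - do not let go of it at the end. Leave the knob's setting as you made it and do not disturb the things standing round the manifold.

Things in the scene. Friction and masses are not known exactly. Their poses are not given: they have to be found in the camera images.
- manifold: gas manifold fixed to the bench: aluminium base plate 100 x 360 x 12 mm that carries, in a row along its own y axis, the regulator with knob (y = +125 mm), the round gauge (y = +15 mm, face up, 84 mm across, top 67 mm above the bench) and the brass valve with handwheel (y = -120 mm). Origin: centre of the plate's underside; z up. It cannot move during the job
- knob_grip (a point): centre of the regulator knob's black grip bar, on the knob's vertical axis, 87 mm above the bench. The bar is 42 mm long (along this point's x axis, which turns with the knob), 14 mm thick (its y axis) and 34 mm tall, its top 10 mm above this point; under it a 44 mm disc, top 22 mm below this point
- regulator_knob (a joint): turn of the knob in rad; grows clockwise seen from above; range 0 to 3.2; light friction (0.04 N m), stays where it is left
- gauge_pointer (a joint): turn of the black gauge pointer in rad, clockwise seen from above; geared to the knob: always half the knob's value. It starts short of the mark by 0.25 to 0.75 rad, so the knob must go clockwise by 0.5 to 1.5 rad
- set_mark (a joint): where the set mark (a dark pointed block at the dial's rim) sits, in the same measure as gauge_pointer (same zero, same sense): pointer and mark line up when both values are equal. It stays put
- pointer_tip (a point): tip of the gauge pointer, 26 mm from the centre of the dial, 67 mm above the bench
- mark_tip (a point): the point of the dial that the set mark points at, 26 mm from the centre of the dial, at the pointer's height; the pointer tip comes to lie on it when aligned
- wheel_hub (a point): centre of the top of the handwheel's hub, on the vertical axis of the wheel, 98 mm above the bench. The wheel is horizontal and dark, 104 mm across, its rim top 98 mm above the bench; a thin steel stem rises out of the hub by 3 mm for each turn the valve is opened
- valve_wheel (a joint): turn of the handwheel in rad: 0 = fully closed, at its hard stop, where the crank handle stands on the manifold's +x side of the hub; grows counter-clockwise seen from above (opening), 6.283 a turn, to 19.5. Starts between 0.4 and 0.88 turns open. Friction 0.06 N m (about 1.3 N at the handle) and a drag of 0.02 N m per rad/s; stays where it is left
- crank_handle: upright black cylindrical handle on the wheel's rim, 22 mm diameter, 54 mm tall, its axis vertical and 46 mm from the wheel's axis, from 103 mm to 157 mm above the bench. It revolves freely on its own pin, so a gripper can hold it with constant orientation while it goes round with the wheel. Origin: centre of its lower end
- handle_grip (a point): point on the crank handle's axis 30 mm above its lower end (24 mm below its top, 133 mm above the bench): where to grip it
- objective_case: bystander: upright cylindrical screw case, 38 mm across, 63 mm tall, behind the manifold; leave it where it is. Origin: centre of its underside
- timer: bystander: bench timer 52 x 72 x 34 mm in front of the regulator; leave it where it is. Origin: centre of its underside
- petri_0: bystander: petri dish 90 mm across, 14 mm high, in front of the manifold; leave it where it is. Origin: centre of its underside
- tape_roll: bystander: roll of masking tape lying flat, 101 mm across, 24 mm high, behind the valve; leave it where it is. Origin: centre of its underside

How it is judged:
On the way, in this order (a step that is already met when the one before it is completed fails the run):
1. the gauge pointer is turned onto the set mark (tip within 3 mm of it) (distance between pointer_tip and mark_tip below 0.003 m), for 0.3 s.
2. the handwheel valve is closed to its stop (within 0.06 rad) (value of joint valve_wheel below 0.06 rad), for 0.2 s.
At the end, for the whole second after the job is handed in: Valve wheel at rest two turns (12.57 rad, within 0.2 rad) from its stop, after being closed to the stop with the pointer already set; pointer tip within 3 mm of the set mark; fingers still grip the crank handle (over 2 N, grasp point within 15 mm of its axis and 35 mm of its grip point) (distance between pointer_tip and mark_tip below 0.003 m and value of joint valve_wheel between 12.366 and 12.766 rad and velocity of joint valve_wheel between -0.05 and 0.05 rad/s and contact force between the fingers and crank_handle above 2 N and horizontal distance between the grasp point and handle_grip below 0.015 m and distance between the grasp point and handle_grip below 0.035 m); the arm keeps its last pose, push and grip.
It fails at once if a bystander is moved by more than 25 mm or tipped (distance of any of objective_case, timer, petri_0, tape_roll from where it was at the start of the episode above 0.025 m or angle between any of objective_case, timer, petri_0, tape_roll's own z axis and vertical above 0.3 rad).
It also fails if it takes over 72 s, if anything falls off the work surface, if the arm or the gripper's body presses on something with over 40 N, if the wrist force passes 120 N, or if a joint passes its speed limit or range.

## Robot

A 7-joint arm with a two-finger parallel gripper is mounted at the origin on a cart in front of the work surface, level with it; the furniture and walls round the work are solid. World frame = base frame: x ahead of the robot, y to its left, z up, the work surface at z = 0. Lengths are in m, angles in rad, forces in N, time in s.
With the tool pointing down it reaches from about 0.425 to 0.875 m from the base axis. Payload 4.7 kg.
Tool frame: the origin (TCP) lies midway between the tips of the shut fingers; the grasp point (between the pads) lies 19 mm behind it; z points along the fingers, y is the direction in which the jaws open and shut (so a half turn about z gives the same grasp; the last joint's range is limited). The gripper opens to 87 mm and grips with 3 to 60 N. Pads are 19 mm wide; open, the fingers measure 117 mm over their backs; the gripper's body (75 mm by 190 mm) begins 51 mm behind the grasp point.
Start: joints at [-1.296, 0.321, -0.07, 1.45, 0.023, 1.371, -0.057], TCP at [0.168, 0.628, 0.223] pointing down, gripper open.
Joint ranges: [-2.86, 2.86], [-0.3, 2.09], [-1.38, 1.24], [0.06, 2.45], [-1.56, 4.7], [0.09, 2.05], [-2.69, 2.69]. Speed limits (rad/s): [2.57, 2.57, 3.14, 3.14, 3.14, 3.14, 3.14].

## Interface

Orientations are given as a rotation vector (axis times angle).
In Python, from bench import monitor, eyes, order gives the robot as it stands. The module is installed in compiled form; this text tells all that it offers.
- The arm moves only by the shell command python3 -m pendant 'ROWS' [FORCE]. ROWS is JSON, a list of rows, each a list of 3 entries, a list of its own where there are three numbers: the turn, a rotation vector about the tool's x, y, z in degrees, then the shift along the tool's x, y, z in m, then the gripper command: -1 is fully open, 1 is shut, values between are in proportion. In form: [[[rx, ry, rz], [tx, ty, tz], hand], ...]. A call has 1 to 8 rows; each row shifts and turns the commanded pose from where the row before left it, along the tool's axes as they then stand; what a row does not reach is not made up. A row lasts 1/8 s, in which the tool goes at most 62.5 mm and 10.7 degrees, less where a joint would pass 70% of its speed; a pose out of reach is approached as far as the arm can. A call is refused whole if a number of a shift passes 0.0625 or a number of a turn 10.7, either way. A call with a gripper value outside its range is refused whole. The fingers move at their own pace and stop on an object; FORCE is the grip in N (left out, the last holds). Time passes only in rows, so rows that do not move let the fingers close. It gives the time, the measured TCP pose, the force and the opening at its end, in the units of the state.
- monitor.get_state(): the state, without advancing time (a new reading comes with each control period).
- eyes.get_image(name): name is "scene" or "side" or "wrist"; returns a dict with "color" (420x560x3 uint8, red, green, blue), "range_z" (420x560 float32, m along the optical axis (not along the pixel's ray), 0 where there is no reading), "fx", "fy", "cx", "cy" (pixels), "k1" (the pictures are not rectified: a ray, as slopes to the right and down, at radius r is drawn at 1 + k1 r^2 times it, then the intrinsics apply), "world_to_cam" (4x4, takes a point from world to camera coordinates). Camera axes: x right, y up, looking along -z (the intrinsics and any distortion apply to the point x, -y, -z); pixel columns grow to the right and rows downward; lengths in m; the calibration is good to about 2 mm. A picture is of the moment at which its call begins.
- order.close_job(): hands the job in, once; it reports no verdict.
The state is a dict: "time": time; "joint_positions": joint angles; "qd": joint speeds; "joint_torque": joint torques, N m; "position": TCP position; "tool_rot": TCP orientation; "ft_force": force on the tool from outside, world axes, zero at the start; "torque": the same for the moment, N m; "grip_width": opening from 0.0 (shut) to 1.0 (fully open).
Only numpy, scipy, OpenCV 4.12 (cv2) and the standard library are available. Lean on these libraries where they do the work, as an engineer would, in place of code of your own. Each camera call takes 0.05 s, during which the arm holds its last target.

## Working session

There is one attempt and no reset: what is moved stays moved. The work goes in short steps, Python scripts to look and compute and a shell command to move; the robot and the scene stay as the last step left them, time stands still between calls to the robot, and variables do not carry over. Pictures are saved under pics/ and viewed, and the job is handed in when it is done.

```bash
mkdir -p pics; ls
python3 - <<'E'
from bench import monitor, eyes
import cv2
s=monitor.get_state(); print({k:(v if not hasattr(v,'round') else v) for k,v in s.items()})
for n in ("scene","side","wrist"):
    im=eyes.get_image(n); cv2.imwrite(f"pics/{n}0.png",im["color"][:,:,::-1]); print(n,im["fx"],im["fy"],im["cx"],im["cy"],im["k1"],im["world_to_cam"])
E
```

```text
pics
{'time': 0.0, 'joint_positions': array([-1.2959361 ,  0.3218319 , -0.07011379,  1.45169827,  0.02262047,
        1.37080566, -0.05692857]), 'qd': array([-1.44358169e-03, -4.86921218e-04, -6.65058470e-04, -2.84565376e-04,
        2.82045199e-06, -2.00515004e-03, -7.33154270e-04]), 'joint_torque': array([ 4.21232135e-04, -4.91293359e+01, -4.03496716e-01, -3.12527204e+01,
       -6.38796366e-02,  4.40497440e-02,  1.79997264e-04]), 'position': array([0.1674716 , 0.62746597, 0.22144429]), 'tool_rot': array([-4.08369618e-01, -3.11479149e+00,  3.06318491e-03]), 'ft_force': array([-0.75447279,  0.73006262,  0.51724194]), 'torque': array([-0.08603918,  0.03862391,  0.00267438]), 'grip_width': 0.9991980237668078}
scene 538.9165829635216 538.9165829635216 291.3662229351153 203.98149149720865 0.03997176946132253 [[ 0.89608617 -0.44379971 -0.0084494  -0.46301453]
 [ 0.34177154  0.67768251  0.6511057  -0.28150787]
 [-0.28323451 -0.58633458  0.75894003 -1.1366701 ]
 [ 0.          0.          0.          1.        ]]
side 466.1246256576291 466.1246256576291 281.56777508896846 211.83200954120144 0.02713575715015098 [[ 0.88917341 -0.45742946 -0.01135504 -0.46981896]
 [ 0.29101738  0.54619514  0.78548058 -0.29056336]
 [-0.3530999  -0.70173296  0.61878212 -0.70999971]
 [ 0.          0.          0.          1.        ]]
wrist 308.4578077177454 308.4578077177454 280.3929636732808 211.14773045704482 0.02468145560187511 [[ 0.25777893  0.96620073 -0.00248397 -0.64907012]
 [-0.93699097  0.24935683 -0.2446816   0.03018561]
 [-0.23579215  0.06540122  0.9696003  -0.38964444]
 [ 0.          0.          0.          1.        ]]
```

View pics/scene0.png

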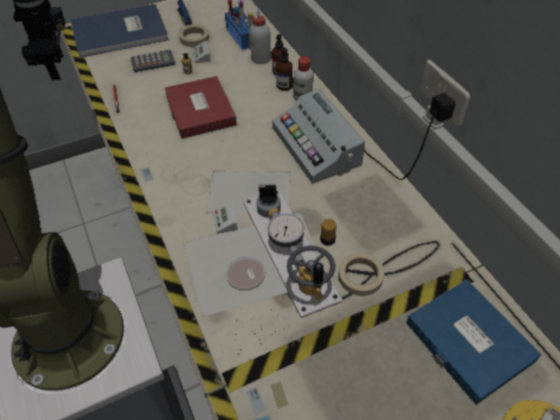

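View pics/side0.png

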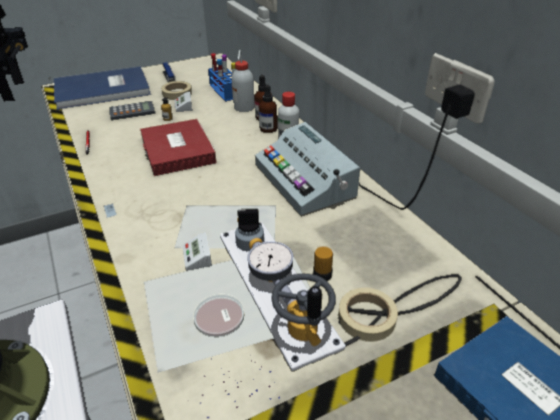

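View pics/wrist0.png

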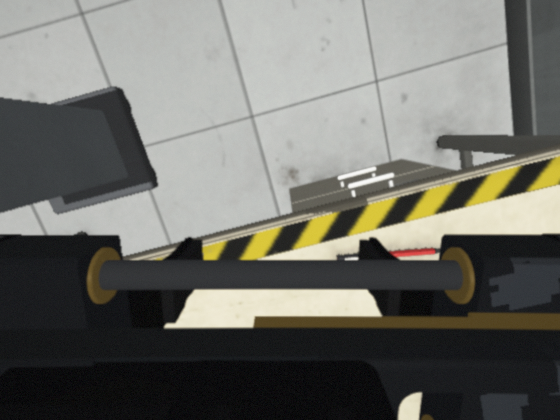

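```bash
cat > h.py <<'E'
import numpy as np, cv2
from bench import monitor, eyes
from scipy.spatial.transform import Rotation as R
def ray(im,u,v):
    K=np.array([[im["fx"],0,im["cx"]],[0,im["fy"],im["cy"]],[0,0,1.]])
    p=cv2.undistortPoints(np.array([[[u,v]]],float),K,np.array([im["k1"],0,0,0,0.]))[0,0]
    T=np.array(im["world_to_cam"]); d=T[:3,:3].T@np.array([p[0],-p[1],-1.]); o=-T[:3,:3].T@T[:3,3]
    return o,d
def at_z(im,u,v,z):
    o,d=ray(im,u,v); return o+d*(z-o[2])/d[2]
def by_depth(im,u,v):
    o,d=ray(im,u,v); return o+d*float(im["range_z"][int(round(v)),int(round(u))])
def proj(im,P):
    T=np.array(im["world_to_cam"]); c=(T[:3,:3]@np.atleast_2d(P).T).T+T[:3,3]
    x=c[:,0]/-c[:,2]; y=-c[:,1]/-c[:,2]; k=1+im["k1"]*(x*x+y*y)
    return np.c_[im["fx"]*x*k+im["cx"],im["fy"]*y*k+im["cy"]]
def crop(im,u0,v0,w,h,s,name):
    c=im["color"][v0:v0+h,u0:u0+w,::-1]
    cv2.imwrite(name,cv2.resize(c,None,fx=s,fy=s,interpolation=cv2.INTER_CUBIC))
E
python3 - <<'E'
from h import *
crop(eyes.get_image("scene"),230,170,130,150,4,"pics/sc1.png")
crop(eyes.get_image("side"),210,190,150,150,4,"pics/si1.png")
E
```

```text
(no output)
```

View pics/sc1.png

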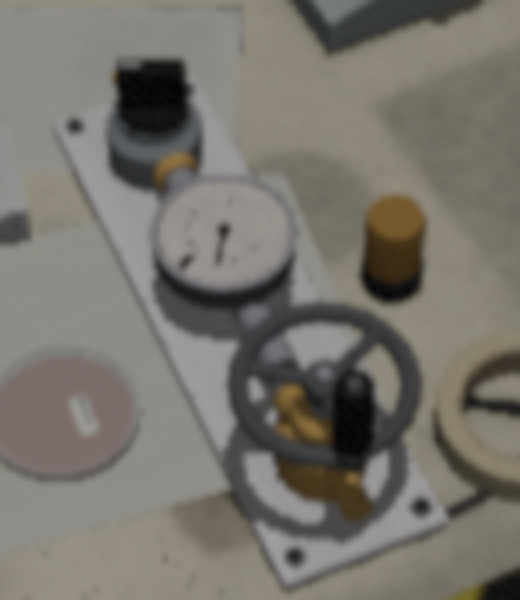

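View pics/si1.png

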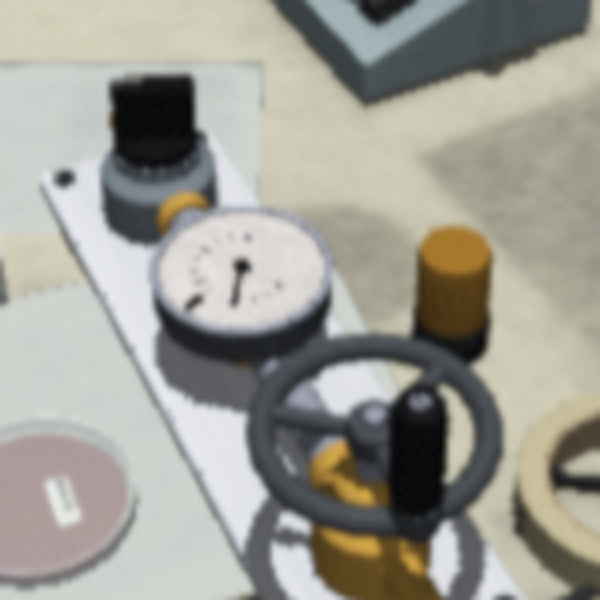

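Run:
```python
from h import *
S=eyes.get_image("scene"); D=eyes.get_image("side")
def go(im,ox,oy,pts):
    for n,u,v,z in pts:
        p=at_z(im,ox+u/4,oy+v/4,z); print(n,p.round(4),"depthpt",by_depth(im,ox+u/4,oy+v/4).round(3))
print("scene");go(S,229.6,169.6,[("gc",222,231,.067),("ptr",219,264,.067),("mark",193,256,.067),("hub",325,375,.098),("htop",354,378,.157),("b1",75,125,.012),("b2",295,556,.012),("b3",421,507,.012),("k_c",150,70,.097),("kTL",118,60,.097),("kTR",183,62,.097),("kBL",122,74,.097),("kBR",186,78,.097)])
print("side");go(D,209.6,189.6,[("gc",241,266,.067),("ptr",236,305,.067),("mark",201,296,.067),("hub",374,412,.098),("htop",421,398,.157),("b1",65,178,.012),("kTL",112,82,.097),("kTR",193,78,.097),("kBL",115,90,.097),("kBR",194,90,.097)])
```

```text
scene
gc [0.5088 0.0152 0.067 ] depthpt [0.508 0.014 0.068]
ptr [ 0.4969 -0.0055  0.067 ] depthpt [ 0.497 -0.005  0.066]
mark [0.4861 0.0063 0.067 ] depthpt [0.486 0.005 0.068]
hub [ 0.505 -0.118  0.098] depthpt [ 0.504 -0.12   0.101]
htop [ 0.4972 -0.1612  0.157 ] depthpt [ 0.497 -0.161  0.157]
b1 [0.4809 0.173  0.012 ] depthpt [0.48  0.17  0.016]
b2 [ 0.4648 -0.1633  0.012 ] depthpt [ 0.464 -0.165  0.015]
b3 [ 0.5403 -0.1673  0.012 ] depthpt [ 0.539 -0.169  0.016]
k_c [0.5138 0.1222 0.097 ] depthpt [0.513 0.12  0.1  ]
kTL [0.5002 0.1382 0.097 ] depthpt [0.5   0.138 0.097]
kTR [0.5341 0.1192 0.097 ] depthpt [0.534 0.119 0.097]
kBL [0.4977 0.1268 0.097 ] depthpt [0.498 0.128 0.096]
kBR [0.5302 0.1068 0.097 ] depthpt [0.532 0.112 0.091]
side
gc [0.5119 0.0136 0.067 ] depthpt [0.512 0.014 0.066]
ptr [ 0.4988 -0.0081  0.067 ] depthpt [ 0.499 -0.007  0.066]
mark [0.4873 0.0045 0.067 ] depthpt [0.487 0.003 0.068]
hub [ 0.5084 -0.1166  0.098 ] depthpt [ 0.507 -0.119  0.101]
htop [ 0.4998 -0.1645  0.157 ] depthpt [ 0.5   -0.164  0.156]
b1 [0.4829 0.1706 0.012 ] depthpt [0.48  0.163 0.019]
kTL [0.5001 0.1323 0.097 ] depthpt [0.5   0.133 0.096]
kTR [0.5368 0.1164 0.097 ] depthpt [0.538 0.12  0.094]
kBL [0.4989 0.1257 0.097 ] depthpt [0.499 0.126 0.097]
kBR [0.5332 0.1074 0.097 ] depthpt [0.535 0.111 0.094]
```

```bash
cat >> h.py <<'E'
def tool(target=None):
    s=monitor.get_state(); p=np.array(s["position"]); r=R.from_rotvec(s["tool_rot"]); M=r.as_matrix()
    print("t",round(s["time"],2),"pos",p.round(4),"ydir",round(np.degrees(np.arctan2(M[1,1],M[0,1])),1),"z",M[:,2].round(3),"F",np.array(s["ft_force"]).round(1),"T",np.array(s["torque"]).round(2),"w",round(s["grip_width"],3),"j7",round(s["joint_positions"][6],2))
    if target is not None: print("tool shift",(M.T@(np.array(target)-p)).round(4))
    return p,M
E
python3 - <<'E'
from h import *
p,M=tool([.515,.1235,.17]); print(M.round(3))
S=eyes.get_image("scene")
vv,uu=np.mgrid[0:420:3,0:560:3]
P=[by_depth(S,u,v) for u,v in zip(uu.ravel(),vv.ravel())]; P=np.array(P)
a=p[:2];b=np.array([.515,.1235]);L=b-a;n=np.linalg.norm(L);L/=n
s=(P[:,:2]-a)@L; d=np.abs((P[:,:2]-a)@np.array([-L[1],L[0]]))
m=(s>0.12)&(s<n+.1)&(d<.13)&(P[:,2]<.4)
for k in range(0,8): 
    q=m&(s>=k*.1)&(s<k*.1+.1); print(k, P[q][:,2].max().round(3) if q.any() else None)
E
```

```text
t 0.35 pos [0.1676 0.6279 0.2223] ydir 75.1 z [-0. -0. -1.] F [ 0.2 -1.1  0.1] T [-0.   -0.04 -0.07] w 0.998 j7 -0.06
tool shift [-0.4657 -0.3978  0.0525]
[[-0.966  0.258 -0.   ]
 [ 0.258  0.966 -0.   ]
 [-0.    -0.    -1.   ]]
0 None
1 0.006
2 0.038
3 0.007
4 0.014
5 0.097
6 0.099
7 0.069
```

```bash
python3 -m pendant '[[[0,0,0],[-0.0465,-0.0398,0.005],-1],[[0,0,0],[-0.0465,-0.0398,0.005],-1],[[0,0,0],[-0.0465,-0.0398,0.005],-1],[[0,0,0],[-0.0465,-0.0398,0.005],-1],[[0,0,0],[-0.0465,-0.0398,0.005],-1],[[0,0,0],[-0.0465,-0.0398,0.005],-1],[[0,0,0],[-0.0465,-0.0398,0.005],-1],[[0,0,0],[-0.0465,-0.0398,0.005],-1]]' 20
python3 - <<'E'
from h import *
tool([.515,.1235,.17])
E
```

```text
time: 1.4
position: [0.4459, 0.2229, 0.1829]
tool_rot: [0.408, 3.114, 0.002]
ft_force: [0.5, -0.1, -0.8]
grip_width: 1.002
t 1.4 pos [0.4459 0.2229 0.1829] ydir 75.1 z [ 0.001  0.001 -1.   ] F [ 0.5 -0.1 -0.8] T [ 0.03 -0.07  0.03] w 1.002 j7 0.8
tool shift [-0.0923 -0.0782  0.0128]
```

```bash
python3 -m pendant '[[[0,0,0],[-0.0462,-0.039,0.006],-1],[[0,0,0],[-0.0461,-0.0392,0.006],-1],[[0,0,6.5],[0,0,0],-1],[[0,0,6.5],[0,0,0],-1],[[0,0,0],[0,0,0],-1]]' 20
python3 - <<'E'
from h import *
tool([.515,.1235,.073])
W=eyes.get_image("wrist"); cv2.imwrite("pics/w1.png",W["color"][:,:,::-1])
S=eyes.get_image("scene"); crop(S,230,120,150,150,4,"pics/sc2.png")
E
```

```text
time: 2.02
position: [0.514, 0.1251, 0.1707]
tool_rot: [0.757, 3.049, 0.0]
ft_force: [0.3, -0.0, -0.3]
grip_width: 1.004
t 2.02 pos [0.514  0.1251 0.1707] ydir 62.1 z [ 0.  0. -1.] F [ 0.3 -0.  -0.3] T [ 0.02  0.02 -0.01] w 1.004 j7 0.83
tool shift [-0.0016 -0.001   0.0977]
```

View pics/w1.png

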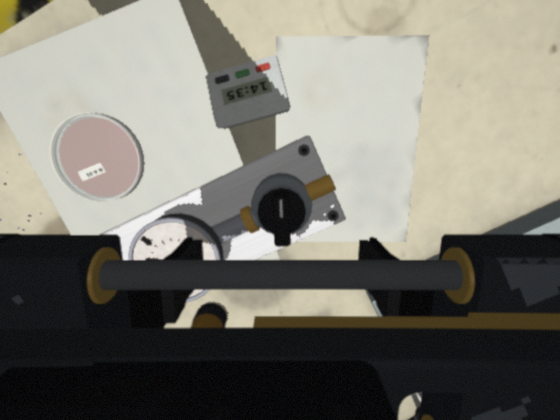

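View pics/sc2.png

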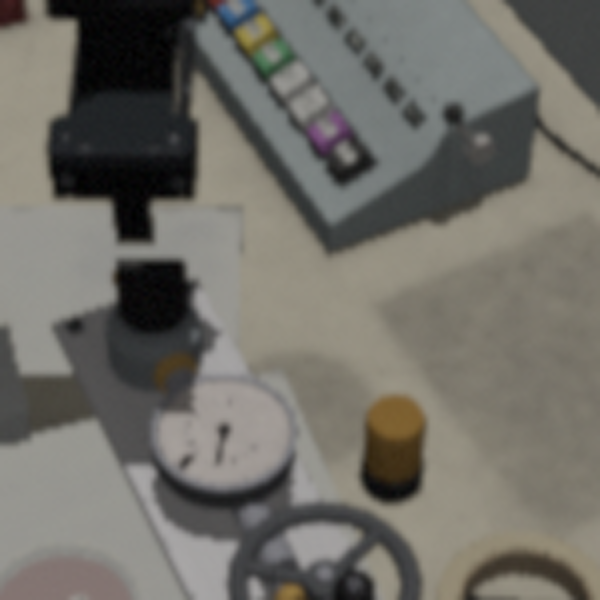

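```bash
python3 -m pendant '[[[0,0,0],[-0.0015,-0.001,0.05],-1],[[0,0,0],[0,0,0.047],-1],[[0,0,0],[0,0,0],1],[[0,0,0],[0,0,0],1],[[0,0,0],[0,0,0],1],[[0,0,0],[0,0,0],1]]' 20
python3 - <<'E'
from h import *
tool([.515,.1235,.073])
E
```

```text
time: 2.88
position: [0.5159, 0.124, 0.0752]
tool_rot: [0.757, 3.047, 0.003]
ft_force: [0.1, -0.0, 0.8]
grip_width: 0.63
t 2.88 pos [0.5159 0.124  0.0752] ydir 62.1 z [ 0.003  0.001 -1.   ] F [ 0.1 -0.   0.8] T [-0.02 -0.03  0.02] w 0.63 j7 0.88
tool shift [ 0.0006 -0.0009  0.0022]
```

```bash
python3 -m pendant '[[[0,0,0],[0,0,0],1],[[0,0,0],[0,0,0],1],[[0,0,0],[0,0,0],1],[[0,0,0],[0,0,0],1],[[0,0,0],[0,0,0],1],[[0,0,0],[0,0,0],1]]' 20
python3 - <<'E'
from h import *
tool([.515,.1235,.073])
E
```

```text
time: 3.62
position: [0.5156, 0.1249, 0.0737]
tool_rot: [0.757, 3.047, 0.003]
ft_force: [2.5, 5.4, -4.6]
grip_width: 0.152
t 3.62 pos [0.5156 0.1249 0.0737] ydir 62.1 z [ 0.002  0.002 -1.   ] F [ 2.5  5.4 -4.6] T [ 0.91 -0.73  0.03] w 0.152 j7 0.88
tool shift [-0.0001 -0.0016  0.0007]
```

```bash
python3 -m pendant '[[[0,0,0],[0,0.001,0],1],[[0,0,10.5],[0,0,0],1],[[0,0,10.5],[0,0,0],1],[[0,0,10.5],[0,0,0],1],[[0,0,10.5],[0,0,0],1],[[0,0,10.5],[0,0,0],1],[[0,0,10.5],[0,0,0],1],[[0,0,10.5],[0,0,0],1]]' 20
python3 - <<'E'
from h import *
tool()
W=eyes.get_image("wrist"); cv2.imwrite("pics/w2.png",W["color"][:,:,::-1])
crop(eyes.get_image("scene"),255,205,60,50,10,"pics/sc3.png")
crop(eyes.get_image("side"),240,230,60,50,10,"pics/si3.png")
E
```

```text
time: 4.62
position: [0.5168, 0.1255, 0.0737]
tool_rot: [2.436, 1.982, 0.006]
ft_force: [7.2, 4.3, -7.1]
grip_width: 0.161
t 4.62 pos [0.5168 0.1255 0.0737] ydir -11.7 z [ 0.004  0.001 -1.   ] F [ 7.2  4.3 -7.1] T [ 0.87 -1.31  0.09] w 0.161 j7 -0.38
```

View pics/sc3.png

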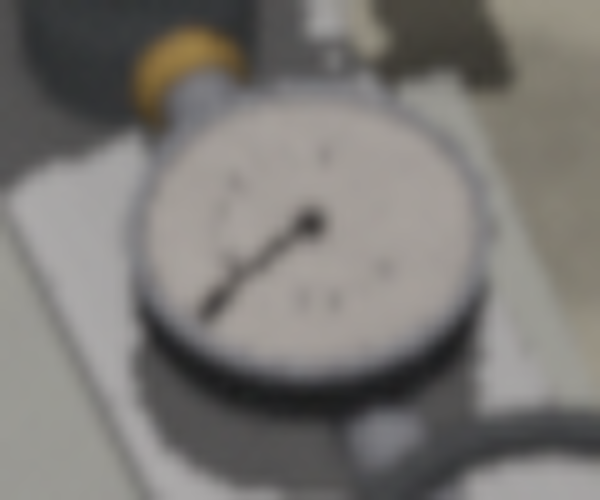

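View pics/si3.png

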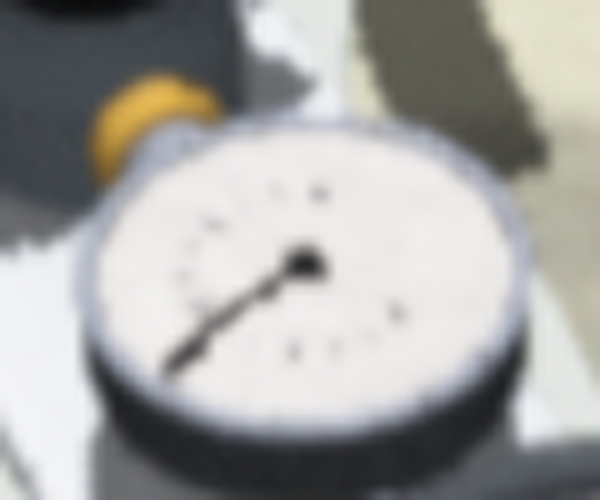

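Run:
```python
from h import *
S=eyes.get_image("scene"); D=eyes.get_image("side")
for im,ox,oy,pts in ((S,254.55,204.55,[(312,222),(265,258),(245,271),(222,298),(207,316)]),(D,239.55,229.55,[(302,263),(268,291),(235,316),(205,342),(170,370)])):
    Q=[at_z(im,ox+u/10,oy+v/10,.067) for u,v in pts]
    print([ (round(np.degrees(np.arctan2(*(q-Q[0])[[1,0]])),1),round(1e3*np.linalg.norm(q-Q[0]),1)) for q in Q[1:]])
crop(D,248,246,30,24,24,"pics/si4.png");crop(S,268,220,24,22,26,"pics/sc4.png")
```

```text
[(np.float64(-162.1), np.float64(14.9)), (np.float64(-163.5), np.float64(20.8)), (np.float64(-159.3), np.float64(29.8)), (np.float64(-157.6), np.float64(35.8))]
[(np.float64(-156.9), np.float64(9.5)), (np.float64(-158.1), np.float64(18.2)), (np.float64(-157.3), np.float64(26.6)), (np.float64(-157.4), np.float64(35.9))]
```

View pics/si4.png

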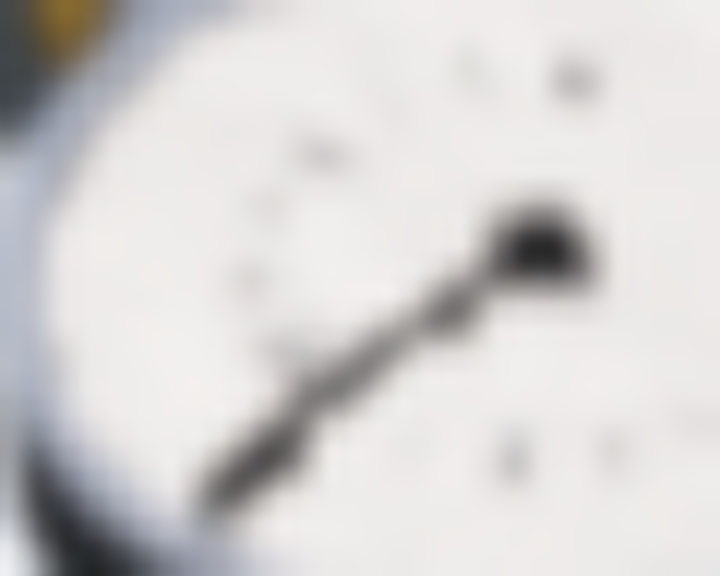

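View pics/sc4.png

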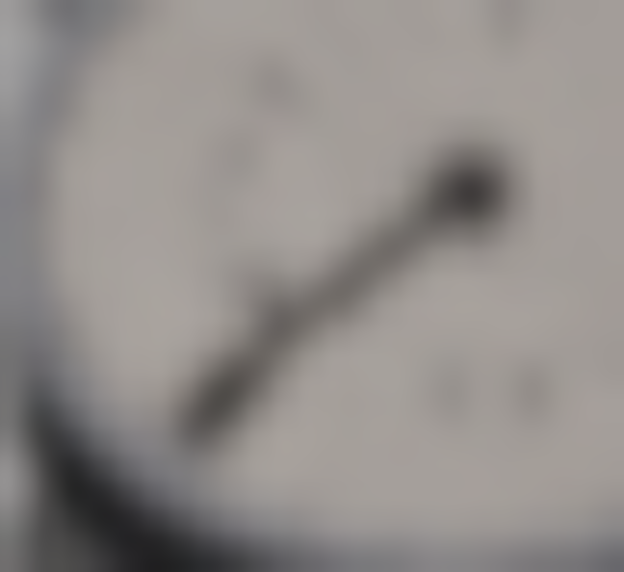

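```bash
python3 -m pendant '[[[0,0,0],[0,0,0],1],[[0,0,0],[0,0,0],1],[[0,0,0],[0,0,0],-0.5],[[0,0,0],[0,0,0],-0.5],[[0,0,0],[0,0,0],-0.5],[[0,0,0],[0,0,0],-0.5]]' 20
python3 - <<'E'
from h import *
tool()
E
```

```text
time: 5.62
position: [0.5151, 0.1242, 0.0735]
tool_rot: [-2.432, -1.989, 0.001]
ft_force: [-0.1, -0.8, -0.1]
grip_width: 0.531
t 5.62 pos [0.5151 0.1242 0.0735] ydir -11.5 z [-0. -0. -1.] F [-0.1 -0.8 -0.1] T [-0.15  0.05 -0.01] w 0.531 j7 -0.37
```

```bash
python3 -m pendant '[[[0,0,0],[0,0,-0.058],-0.5],[[0,0,0],[0,0,-0.058],-0.5],[[0,0,-5.75],[0,0,0],-0.5],[[0,0,-5.75],[0,0,0],-0.5],[[0,0,0],[-0.05,-0.002,0],-0.5],[[0,0,0],[-0.05,-0.002,0],-0.5],[[0,0,0],[0,0,0],-0.5]]' 20
python3 - <<'E'
from h import *
tool([.4985,-.163,.19])
W=eyes.get_image("wrist"); cv2.imwrite("pics/w3.png",W["color"][:,:,::-1])
crop(eyes.get_image("scene"),230,170,130,150,4,"pics/sc5.png")
E
```

```text
time: 6.5
position: [0.5112, 0.0193, 0.1899]
tool_rot: [2.229, 2.213, -0.0]
ft_force: [0.0, 0.3, -0.5]
grip_width: 0.75
t 6.5 pos [0.5112 0.0193 0.1899] ydir -0.4 z [ 0.    -0.001 -1.   ] F [ 0.   0.3 -0.5] T [-0.02  0.09 -0.02] w 0.75 j7 -0.07
tool shift [-0.1824 -0.0114  0.    ]
```

View pics/w3.png

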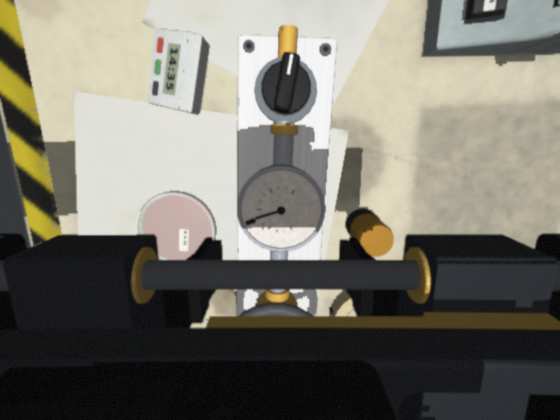

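View pics/sc5.png

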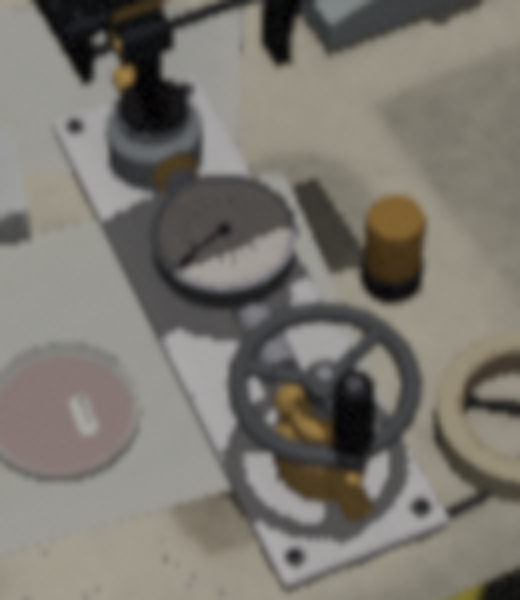

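Run:
```python
from h import *
W=eyes.get_image("wrist"); crop(W,232,160,100,90,8,"pics/w4.png")
```

```text
(no output)
```

View pics/w4.png

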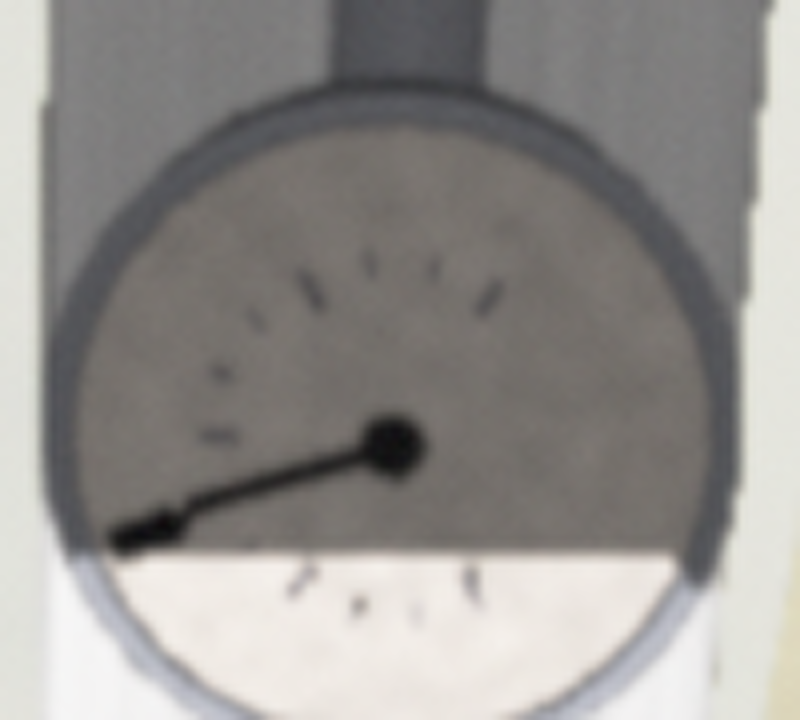

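Run:
```python
from h import *
im=eyes.get_image("wrist")
Q=[at_z(im,231.56+u/8,159.56+v/8,.067) for u,v in [(394,445),(250,484),(190,503),(182,518),(148,531),(120,543)]]
print(Q[0].round(4),[ (round(np.degrees(np.arctan2(*(q-Q[0])[[1,0]])),1),round(1e3*np.linalg.norm(q-Q[0]),1)) for q in Q[1:]])
```

```text
[0.512  0.0159 0.067 ] [(np.float64(-164.2), np.float64(17.9)), (np.float64(-163.5), np.float64(25.5)), (np.float64(-160.3), np.float64(27.1)), (np.float64(-160.0), np.float64(31.5)), (np.float64(-159.6), np.float64(35.2))]
```

```bash
python3 -m pendant '[[[0,0,0],[0.05,0.002,0],-0.5],[[0,0,0],[0.05,0.002,0],-0.5],[[0,0,5.75],[0,0,0],-0.5],[[0,0,5.75],[0,0,0],-0.5],[[0,0,0],[0,0,0.058],-0.5],[[0,0,0],[0,0,0.058],-0.5],[[0,0,0],[0,0,0],1],[[0,0,0],[0,0,0],1]]' 20
python3 -m pendant '[[[0,0,0],[0,0,0],1],[[0,0,0],[0,0,0],1],[[0,0,0],[0,0,0],1],[[0,0,0],[0,0,0],1],[[0,0,0],[0,0,0],1],[[0,0,-3.5],[0,0,0],1],[[0,0,-3.5],[0,0,0],1],[[0,0,0],[0,0,0],1]]' 20
python3 - <<'E'
from h import *
tool()
E
```

```text
time: 7.7
position: [0.5166, 0.1254, 0.0753]
tool_rot: [2.43, 1.99, 0.003]
ft_force: [0.2, -0.3, 0.7]
grip_width: 0.6
time: 8.7
position: [0.5166, 0.1244, 0.0741]
tool_rot: [2.306, 2.132, 0.003]
ft_force: [4.0, 0.1, 0.7]
grip_width: 0.16
t 8.7 pos [0.5166 0.1244 0.0741] ydir -4.5 z [ 0.003  0.    -1.   ] F [4.  0.1 0.7] T [-0.22 -0.78  0.08] w 0.16 j7 -0.25
```

```bash
python3 -m pendant '[[[0,0,0],[0,0,0],1],[[0,0,0],[0,0,0],-0.5],[[0,0,0],[0,0,0],-0.5],[[0,0,0],[0,0,0],-0.5],[[0,0,0],[0,0,0],-0.5]]' 20
python3 -m pendant '[[[0,0,0],[0,0,-0.058],-0.5],[[0,0,0],[0,0,-0.058],-0.5],[[0,0,-4.5],[0,0,0],-0.5],[[0,0,0],[-0.05,-0.002,0],-0.5],[[0,0,0],[-0.05,-0.002,0],-0.5],[[0,0,0],[0,0,0],-0.5]]' 20
python3 - <<'E'
from h import *
tool([.4985,-.163,.19])
W=eyes.get_image("wrist"); crop(W,232,160,100,90,8,"pics/w5.png")
E
```

```text
time: 9.32
position: [0.5147, 0.1245, 0.0732]
tool_rot: [-2.305, -2.133, 0.001]
ft_force: [0.9, -1.5, -0.2]
grip_width: 0.529
time: 10.07
position: [0.511, 0.0195, 0.1898]
tool_rot: [2.229, 2.213, -0.001]
ft_force: [0.6, 0.8, -0.1]
grip_width: 0.747
t 10.07 pos [0.511  0.0195 0.1898] ydir -0.4 z [ 0.    -0.001 -1.   ] F [ 0.6  0.8 -0.1] T [-0.03  0.01 -0.03] w 0.747 j7 -0.07
tool shift [-1.826e-01 -1.130e-02 -1.000e-04]
```

View pics/w5.png

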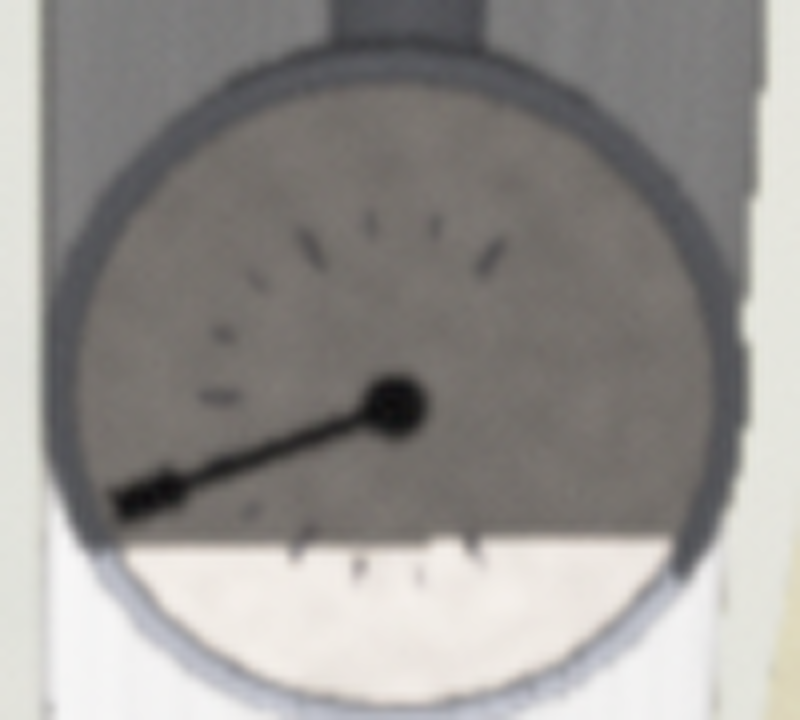

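```bash
python3 -m pendant '[[[0,0,0],[-0.053,-0.002,-0.005],-0.5],[[0,0,0],[-0.053,-0.002,-0.005],-0.5],[[0,0,0],[-0.053,-0.002,0],-0.5],[[0,0,0],[-0.053,-0.002,0],-0.5],[[0,0,0],[-0.053,-0.002,0],-0.5],[[0,0,0],[-0.053,-0.002,0],-0.5],[[0,0,0],[0,0,0],-0.5],[[0,0,0],[0,0,0],-0.5]]' 20
python3 - <<'E'
from h import *
tool([.4985,-.164,.20])
W=eyes.get_image("wrist"); cv2.imwrite("pics/w6.png",W["color"][:,:,::-1])
E
```

```text
time: 11.12
position: [0.5004, -0.2918, 0.199]
tool_rot: [-2.218, -2.223, -0.001]
ft_force: [-0.3, 0.1, -0.2]
grip_width: 0.747
t 11.12 pos [ 0.5004 -0.2918  0.199 ] ydir 0.1 z [-0.001  0.001 -1.   ] F [-0.3  0.1 -0.2] T [-0.03  0.07 -0.03] w 0.747 j7 0.66
tool shift [ 0.1279 -0.0016 -0.0009]
```

View pics/w6.png

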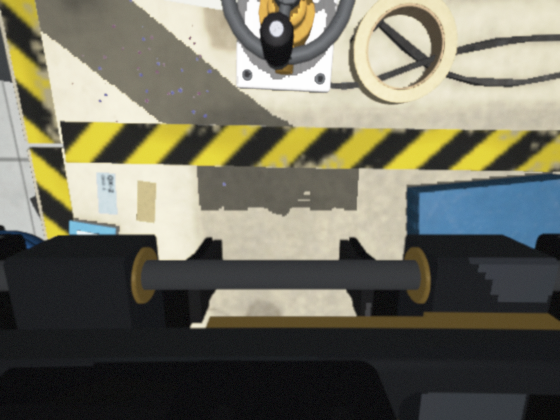

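Run:
```python
from h import *
W=eyes.get_image("wrist"); crop(W,225,0,130,100,6,"pics/w7.png")
for u,v in [(277,22),(277,30),(277,15),(277,60),(245,75),(320,79)]: print(u,v,by_depth(W,u,v).round(4),at_z(W,u,v,.157).round(4))
```

```text
277 22 [ 0.4986 -0.1613  0.1559] [ 0.4986 -0.1617  0.157 ]
277 30 [ 0.4986 -0.166   0.1577] [ 0.4986 -0.1658  0.157 ]
277 15 [ 0.4986 -0.158   0.1566] [ 0.4986 -0.1581  0.157 ]
277 60 [ 0.4983 -0.1766  0.132 ] [ 0.4986 -0.1819  0.157 ]
245 75 [ 0.4637 -0.1666  0.0157] [ 0.479  -0.1903  0.157 ]
320 79 [ 0.5414 -0.1702  0.0162] [ 0.525  -0.1924  0.157 ]
```

View pics/w7.png

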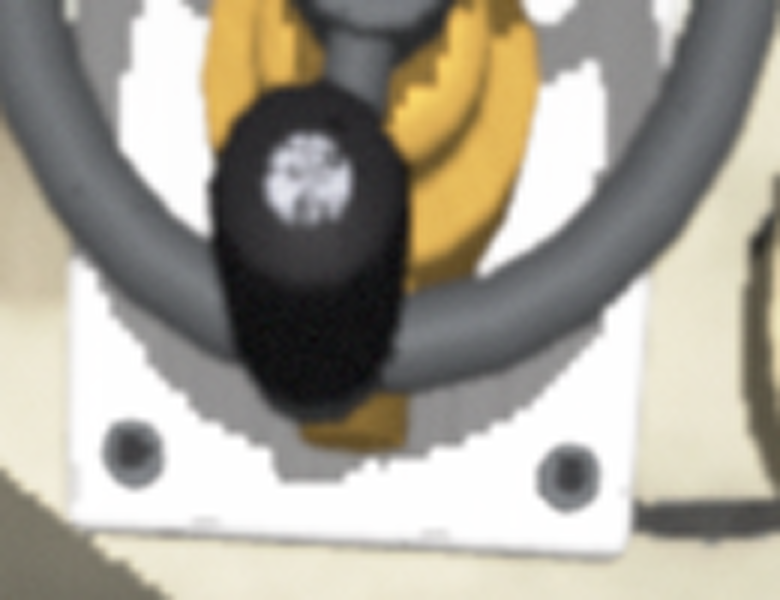

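```bash
python3 -m pendant '[[[0,0,0],[0.042,-0.0006,0],-0.5],[[0,0,0],[0.042,-0.0006,0],-0.5],[[0,0,0],[0.042,-0.0006,0],-0.5],[[0,0,0],[0,0,0.043],-0.5],[[0,0,0],[0,0,0.042],-0.5],[[0,0,0],[0,0,0],-0.5],[[0,0,0],[0,0,0],1],[[0,0,0],[0,0,0],1]]' 20
python3 -m pendant '[[[0,0,0],[0,0,0],1],[[0,0,0],[0,0,0],1],[[0,0,0],[0,0,0],1],[[0,0,0],[0,0,0],1],[[0,0,0],[0,0,0],1]]' 20
python3 - <<'E'
from h import *
tool([.4985,-.1657,.114])
M=[]
hub=np.array([.5045,-.1205]);
def c(a): return hub+.046*np.array([np.cos(np.radians(a)),np.sin(np.radians(a))])
A=-97.6-15*np.arange(0,19)
P=np.array([c(a) for a in A]); d=np.diff(P,axis=0)
for a,q,e in zip(A[1:],P[1:],d): print(a.round(1),q.round(4),"tool x,y",e[1].round(4),e[0].round(4))
crop(eyes.get_image("side"),210,190,150,150,4,"pics/si8.png")
E
```

```text
time: 12.22
position: [0.4993, -0.1677, 0.1165]
tool_rot: [2.218, 2.221, 0.004]
ft_force: [-0.1, -0.3, 0.8]
grip_width: 0.6
time: 12.85
position: [0.4978, -0.1677, 0.1147]
tool_rot: [-2.22, -2.222, -0.0]
ft_force: [-1.2, 0.3, 2.9]
grip_width: 0.249
t 12.85 pos [ 0.4978 -0.1677  0.1147] ydir 0.1 z [ 0.  0. -1.] F [-1.2  0.3  2.9] T [-0.03  0.16 -0.02] w 0.249 j7 0.41
tool shift [0.0019 0.0007 0.0007]
-112.6 [ 0.4868 -0.163 ] tool x,y 0.0031 -0.0116
-127.6 [ 0.4764 -0.1569] tool x,y 0.006 -0.0104
-142.6 [ 0.468  -0.1484] tool x,y 0.0085 -0.0085
-157.6 [ 0.462 -0.138] tool x,y 0.0104 -0.006
-172.6 [ 0.4589 -0.1264] tool x,y 0.0116 -0.0031
-187.6 [ 0.4589 -0.1144] tool x,y 0.012 0.0
-202.6 [ 0.462  -0.1028] tool x,y 0.0116 0.0031
-217.6 [ 0.4681 -0.0924] tool x,y 0.0104 0.006
-232.6 [ 0.4766 -0.084 ] tool x,y 0.0085 0.0085
-247.6 [ 0.487 -0.078] tool x,y 0.006 0.0104
-262.6 [ 0.4986 -0.0749] tool x,y 0.0031 0.0116
-277.6 [ 0.5106 -0.0749] tool x,y -0.0 0.012
-292.6 [ 0.5222 -0.078 ] tool x,y -0.0031 0.0116
-307.6 [ 0.5326 -0.0841] tool x,y -0.006 0.0104
-322.6 [ 0.541  -0.0926] tool x,y -0.0085 0.0085
-337.6 [ 0.547 -0.103] tool x,y -0.0104 0.006
-352.6 [ 0.5501 -0.1146] tool x,y -0.0116 0.0031
-367.6 [ 0.5501 -0.1266] tool x,y -0.012 -0.0
```

View pics/si8.png

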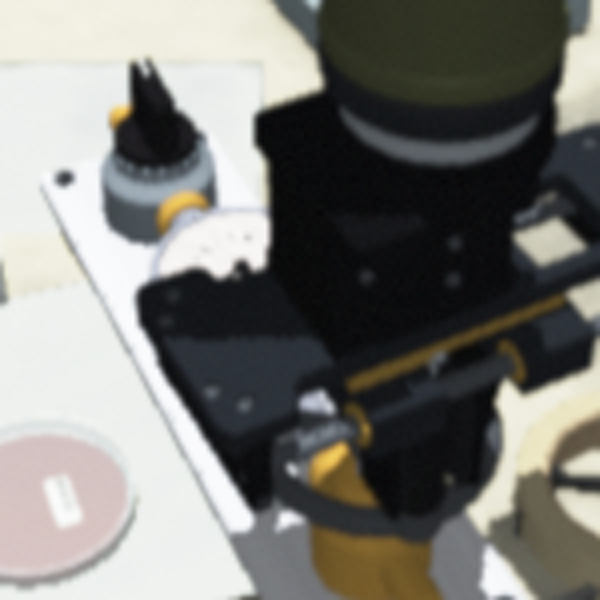

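```bash
python3 -m pendant '[[[0,0,0],[0.0045,-0.0116,0],1],[[0,0,0],[0.006,-0.0104,0],1],[[0,0,0],[0.0085,-0.0085,0],1],[[0,0,0],[0.0104,-0.006,0],1],[[0,0,0],[0.0116,-0.0031,0],1],[[0,0,0],[0.012,0,0],1],[[0,0,0],[0,0,0],1]]' 25
python3 - <<'E'
from h import *
tool([.4589,-.1144,.114])
E
```

```text
time: 13.78
position: [0.4601, -0.1127, 0.1148]
tool_rot: [2.215, 2.223, 0.006]
ft_force: [9.1, 0.0, -5.5]
grip_width: 0.247
t 13.78 pos [ 0.4601 -0.1127  0.1148] ydir 0.2 z [ 0.005  0.    -1.   ] F [ 9.1  0.  -5.5] T [-0.23 -1.8  -0.02] w 0.247 j7 0.21
tool shift [-0.0017 -0.0012  0.0008]
```

```bash
python3 -m pendant '[[[0,0,0],[0.0116,0.0047,0],1],[[0,0,0],[0.0104,0.006,0],1],[[0,0,0],[0.0085,0.0085,0],1],[[0,0,0],[0.006,0.0104,0],1],[[0,0,0],[0.0031,0.0116,0],1],[[0,0,0],[0,0.012,0],1],[[0,0,0],[0,0,0],1]]' 25
python3 - <<'E'
from h import *
tool([.512,-.0749,.114])
E
```

```text
time: 14.65
position: [0.5109, -0.0765, 0.1147]
tool_rot: [2.22, 2.221, -0.004]
ft_force: [-0.0, -5.4, 1.9]
grip_width: 0.246
t 14.65 pos [ 0.5109 -0.0765  0.1147] ydir 0.0 z [-0.001 -0.003 -1.   ] F [-0.  -5.4  1.9] T [-1.16 -0.24 -0.02] w 0.246 j7 0.2
tool shift [0.0016 0.0011 0.0007]
```

```bash
python3 -m pendant '[[[0,0,0],[-0.0043,0.0116,0],1],[[0,0,0],[-0.006,0.0104,0],1],[[0,0,0],[-0.0085,0.0085,0],1],[[0,0,0],[-0.0104,0.006,0],1],[[0,0,0],[-0.0116,0.0031,0],1],[[0,0,0],[0,0,0],1]]' 25
python3 - <<'E'
from h import *
tool([.5518,-.1155,.114])
E
```

```text
time: 15.4
position: [0.5509, -0.1164, 0.1146]
tool_rot: [-2.221, -2.221, 0.001]
ft_force: [-1.4, -1.4, 5.1]
grip_width: 0.245
t 15.4 pos [ 0.5509 -0.1164  0.1146] ydir -0.0 z [-0. -0. -1.] F [-1.4 -1.4  5.1] T [-0.4   0.46 -0.01] w 0.245 j7 0.34
tool shift [0.0009 0.0009 0.0006]
```

```bash
python3 -m pendant '[[[0,0,0],[-0.004,0.0002,0],1],[[0,0,0],[-0.003,0,0],1],[[0,0,0],[-0.002,0,0],1],[[0,0,0],[0,0,0],1]]' 25
python3 - <<'E'
from h import *
tool()
E
python3 -m pendant '[[[0,0,0],[-0.002,0,0],1],[[0,0,0],[-0.002,0,0],1],[[0,0,0],[0,0,0],1]]' 25
python3 - <<'E'
from h import *
tool()
E
```

```text
time: 15.9
position: [0.5513, -0.1236, 0.1147]
tool_rot: [-2.219, -2.223, -0.002]
ft_force: [-1.7, 1.9, 4.7]
grip_width: 0.246
t 15.9 pos [ 0.5513 -0.1236  0.1147] ydir 0.1 z [ 0.     0.001 -1.   ] F [-1.7  1.9  4.7] T [0.26 0.48 0.01] w 0.246 j7 0.36
time: 16.27
position: [0.5513, -0.1246, 0.1146]
tool_rot: [-2.214, -2.222, -0.005]
ft_force: [-3.7, 6.5, 6.8]
grip_width: 0.247
t 16.27 pos [ 0.5513 -0.1246  0.1146] ydir 0.2 z [-0.001  0.005 -1.   ] F [-3.7  6.5  6.8] T [ 1.37  0.72 -0.07] w 0.247 j7 0.37
```

```bash
python3 -m pendant '[[[0,0,0],[-0.002,0,0],1],[[0,0,0],[-0.002,0,0],1],[[0,0,0],[0,0,0],1],[[0,0,0],[0,0,0],1],[[0,0,0],[0,0,0],1]]' 25
python3 - <<'E'
from h import *
tool()
crop(eyes.get_image("scene"),230,170,130,150,4,"pics/sc9.png")
hub=np.array([.5053,-.1215])
E
```

```text
time: 16.9
position: [0.5513, -0.1248, 0.1146]
tool_rot: [-2.208, -2.222, -0.009]
ft_force: [-3.9, 12.4, 10.0]
grip_width: 0.243
t 16.9 pos [ 0.5513 -0.1248  0.1146] ydir 0.4 z [-0.002  0.01  -1.   ] F [-3.9 12.4 10. ] T [2.7  0.96 0.02] w 0.243 j7 0.38
```

View pics/sc9.png

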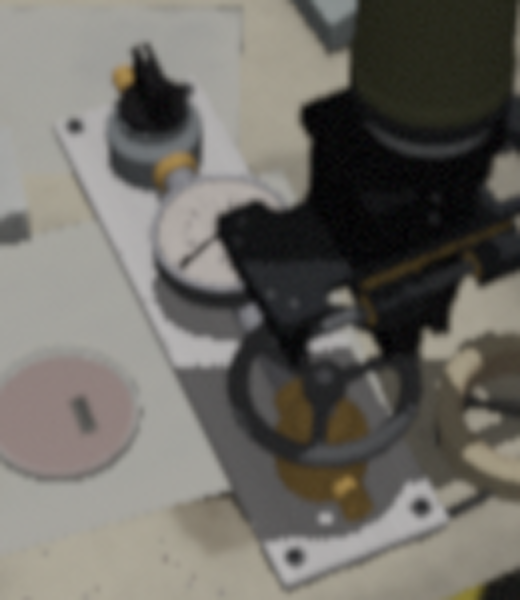

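```bash
python3 -m pendant '[[[0,0,0],[0.006,0,0],1],[[0,0,0],[0,0,0],1]]' 25
python3 - <<'E'
from h import *
tool([.5515,-.1247,.114])
E
```

```text
time: 17.2
position: [0.5513, -0.1245, 0.1146]
tool_rot: [-2.217, -2.223, -0.002]
ft_force: [-1.6, 2.5, 6.5]
grip_width: 0.246
t 17.2 pos [ 0.5513 -0.1245  0.1146] ydir 0.2 z [-0.     0.002 -1.   ] F [-1.6  2.5  6.5] T [ 0.47  0.5  -0.01] w 0.246 j7 0.37
tool shift [-0.0002  0.0002  0.0006]
```

```bash
python3 -m pendant '[[[0,0,0],[0.013,-0.001,0],1],[[0,0,0],[0.0113,-0.0041,0],1],[[0,0,0],[0.0099,-0.0068,0],1],[[0,0,0],[0.0077,-0.0092,0],1],[[0,0,0],[0.0051,-0.0109,0],1],[[0,0,0],[0.0021,-0.0118,0],1],[[0,0,0],[-0.001,-0.012,0],1],[[0,0,0],[-0.0041,-0.0113,0],1]]' 25
python3 - <<'E'
from h import *
tool([.4844,-.0816,.114])
E
```

```text
time: 18.2
position: [0.483, -0.0821, 0.1146]
tool_rot: [-2.218, -2.222, -0.001]
ft_force: [1.0, 3.3, 5.9]
grip_width: 0.25
t 18.2 pos [ 0.483  -0.0821  0.1146] ydir 0.1 z [-0.     0.002 -1.   ] F [1.  3.3 5.9] T [ 0.41 -0.27  0.03] w 0.25 j7 0.18
tool shift [0.0005 0.0014 0.0006]
```

```bash
python3 -m pendant '[[[0,0,0],[-0.0066,-0.0095,0],1],[[0,0,0],[-0.0092,-0.0077,0],1],[[0,0,0],[-0.0109,-0.0051,0],1],[[0,0,0],[-0.0118,-0.0021,0],1],[[0,0,0],[-0.012,0.001,0],1],[[0,0,0],[-0.0113,0.0041,0],1],[[0,0,0],[-0.0099,0.0068,0],1],[[0,0,0],[-0.0077,0.0092,0],1]]' 25
python3 - <<'E'
from h import *
tool([.4806,-.1612,.114])
E
```

```text
time: 19.2
position: [0.481, -0.1616, 0.1146]
tool_rot: [-2.219, -2.221, -0.002]
ft_force: [1.0, 6.5, 7.3]
grip_width: 0.243
t 19.2 pos [ 0.481  -0.1616  0.1146] ydir 0.1 z [-0.     0.002 -1.   ] F [1.  6.5 7.3] T [ 1.42 -0.38  0.03] w 0.243 j7 0.38
tool shift [ 0.0004 -0.0004  0.0006]
```

```bash
python3 -m pendant '[[[0,0,0],[-0.0046,0.0107,-0.0005],1],[[0,0,0],[-0.0021,0.0118,0],1],[[0,0,0],[0.001,0.012,0],1],[[0,0,0],[0.0041,0.0113,0],1],[[0,0,0],[0.0068,0.0099,0],1],[[0,0,0],[0.0092,0.0077,0],1],[[0,0,0],[0.0109,0.0051,0],1],[[0,0,0],[0.0118,0.0021,0],1]]' 25
python3 - <<'E'
from h import *
tool([.5515,-.1247,.114])
E
```

```text
time: 20.2
position: [0.5509, -0.1278, 0.1147]
tool_rot: [2.221, 2.219, -0.005]
ft_force: [0.5, -2.9, 2.6]
grip_width: 0.245
t 20.2 pos [ 0.5509 -0.1278  0.1147] ydir -0.1 z [-0.001 -0.004 -1.   ] F [ 0.5 -2.9  2.6] T [-0.53 -0.01  0.05] w 0.245 j7 0.37
tool shift [0.0031 0.0006 0.0007]
```

```bash
python3 -m pendant '[[[0,0,0],[0.013,-0.0008,0],1],[[0,0,0],[0.0113,-0.0041,0],1],[[0,0,0],[0.0099,-0.0068,0],1],[[0,0,0],[0.0077,-0.0092,0],1],[[0,0,0],[0.0051,-0.0109,0],1],[[0,0,0],[0.0021,-0.0118,0],1],[[0,0,0],[-0.001,-0.012,0],1],[[0,0,0],[-0.0041,-0.0113,0],1]]' 25
python3 - <<'E'
from h import *
tool([.4844,-.0816,.114])
E
```

```text
time: 21.2
position: [0.4839, -0.0813, 0.1148]
tool_rot: [2.22, 2.222, 0.001]
ft_force: [5.4, -4.6, -6.1]
grip_width: 0.246
t 21.2 pos [ 0.4839 -0.0813  0.1148] ydir 0.1 z [ 0.001 -0.    -1.   ] F [ 5.4 -4.6 -6.1] T [-1.25 -1.17 -0.02] w 0.246 j7 0.18
tool shift [-0.0003  0.0005  0.0008]
```

```bash
python3 -m pendant '[[[0,0,0],[-0.0072,-0.0095,0.0003],1],[[0,0,0],[-0.0092,-0.0077,0],1],[[0,0,0],[-0.0109,-0.0051,0],1],[[0,0,0],[-0.0118,-0.0021,0],1],[[0,0,0],[-0.012,0.001,0],1],[[0,0,0],[-0.0113,0.0041,0],1],[[0,0,0],[-0.0099,0.0068,0],1],[[0,0,0],[-0.0077,0.0092,0],1]]' 25
python3 - <<'E'
from h import *
tool([.4806,-.1612,.114])
E
```

```text
time: 22.2
position: [0.481, -0.1615, 0.1147]
tool_rot: [-2.22, -2.221, 0.0]
ft_force: [0.3, 3.4, 0.8]
grip_width: 0.246
t 22.2 pos [ 0.481  -0.1615  0.1147] ydir 0.0 z [-0.001  0.001 -1.   ] F [0.3 3.4 0.8] T [ 0.94 -0.02 -0.01] w 0.246 j7 0.39
tool shift [ 0.0003 -0.0004  0.0007]
```

```bash
python3 -m pendant '[[[0,0,0],[-0.0046,0.0107,0],1],[[0,0,0],[-0.0021,0.0118,0],1],[[0,0,0],[0.001,0.012,0],1],[[0,0,0],[0.0041,0.0113,0],1],[[0,0,0],[0.0068,0.0099,0],1],[[0,0,0],[0.0092,0.0077,0],1],[[0,0,0],[0.0109,0.0051,0],1],[[0,0,0],[0.0118,0.0021,0],1]]' 25
python3 -m pendant '[[[0,0,0],[0,0,0],1],[[0,0,0],[0,0,0],1]]' 25
python3 - <<'E'
from h import *
tool([.5514,-.1247,.114])
E
```

```text
time: 23.2
position: [0.5514, -0.1241, 0.1147]
tool_rot: [2.221, 2.222, -0.003]
ft_force: [-6.7, -2.5, 4.8]
grip_width: 0.247
time: 23.45
position: [0.5514, -0.1224, 0.1147]
tool_rot: [-2.218, -2.223, -0.001]
ft_force: [-5.1, 2.7, 4.0]
grip_width: 0.24
t 23.45 pos [ 0.5514 -0.1224  0.1147] ydir 0.1 z [-0.001  0.001 -1.   ] F [-5.1  2.7  4. ] T [0.2  1.19 0.06] w 0.24 j7 0.38
tool shift [-0.0023 -0.      0.0007]
```

```bash
python3 -m pendant '[[[0,0,0],[-0.002,-0.0008,0],1],[[0,0,0],[0,0,0],1],[[0,0,0],[0,0,0],1],[[0,0,0],[0,0,0],1],[[0,0,0],[0,0,0],1],[[0,0,0],[0,0,0],1]]' 25
python3 - <<'E'
from h import *
tool([.5514,-.1247,.114])
S=eyes.get_image("scene")
crop(S,230,170,130,150,4,"pics/sc10.png"); crop(S,255,205,60,50,10,"pics/sc11.png")
W=eyes.get_image("wrist"); cv2.imwrite("pics/w10.png",W["color"][:,:,::-1])
tool()
E
```

```text
time: 24.2
position: [0.5512, -0.1259, 0.1148]
tool_rot: [2.22, 2.222, 0.001]
ft_force: [-1.6, 0.8, 1.1]
grip_width: 0.246
t 24.2 pos [ 0.5512 -0.1259  0.1148] ydir 0.1 z [ 0. -0. -1.] F [-1.6  0.8  1.1] T [0.22 0.41 0.03] w 0.246 j7 0.39
tool shift [0.0012 0.0002 0.0008]
t 24.3 pos [ 0.5512 -0.1259  0.1148] ydir 0.1 z [ 0. -0. -1.] F [-0.8  2.   1. ] T [0.2  0.31 0.02] w 0.241 j7 0.39
```

View pics/sc10.png

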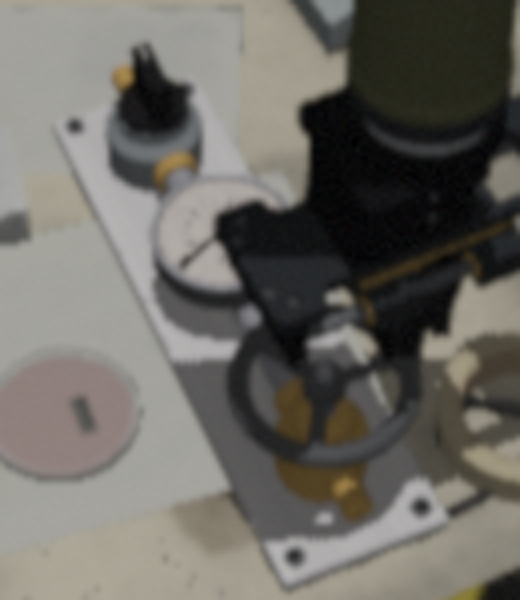

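View pics/w10.png

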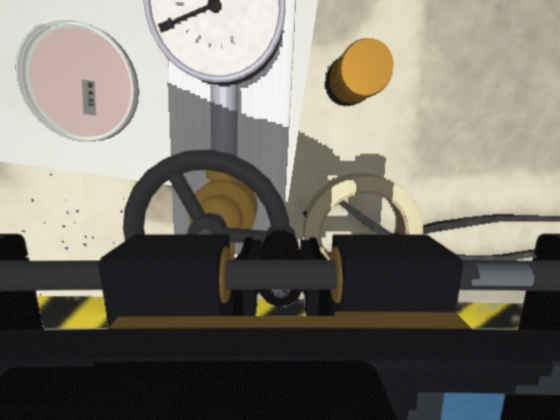

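View pics/sc11.png

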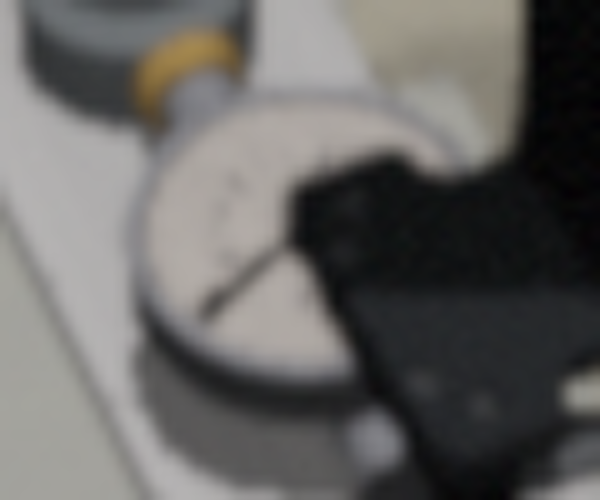

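```bash
python3 -m pendant '[[[0,0,0],[0,0,0],1],[[0,0,0],[0,0,0],1],[[0,0,0],[0,0,0],1],[[0,0,0],[0,0,0],1]]' 25
python3 - <<'E'
from h import *
from bench import order
p,M=tool([.5514,-.1247,.114])
print(order.close_job())
E
```

```text
time: 24.8
position: [0.5511, -0.1259, 0.1148]
tool_rot: [2.22, 2.222, 0.0]
ft_force: [-0.6, 1.1, -0.2]
grip_width: 0.245
t 24.8 pos [ 0.5511 -0.1259  0.1148] ydir 0.1 z [ 0. -0. -1.] F [-0.6  1.1 -0.2] T [ 0.26  0.18 -0.01] w 0.245 j7 0.39
tool shift [0.0012 0.0003 0.0008]
the job is handed in; nothing more can be done
None
```

I set the gauge, closed the valve to its stop, backed it off two full turns, and handed the job in at about 25 s with the gripper still holding the crank handle. No verdict was reported.

- **Gauge:** The first turn of the knob left the pointer about 3.5° past the mark, roughly 1.6 mm at the tip. I gripped the knob again and turned it back 7°. The wrist picture then showed the pointer on the mark, and it still did in the last pictures.
- **Valve closed:** I turned the wheel clockwise until it hit the stop. The push rose to 12 N with no further movement, and the handle was within about 2 mm of where the measured manifold pose put it.
- **Two turns back:** I opened it by 48 steps of 15°. At the end the tool was 1.2 mm from its position at the stop, which is about 0.03 rad, and the wheel's spokes looked the same as when closed. I had no direct reading of the wheel angle.
- **Grip:** The gripper was commanded shut at 25 N. The opening read 21 mm on the 22 mm handle, and the last two readings showed the arm still.
- **Bystanders:** The petri dish, objective case and tape roll looked unmoved in the last pictures. The timer was mostly out of view, but nothing came near it.

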